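# Show the blue-capped sample tube to the inspection camera

## Robot

A 7-joint arm with a two-finger parallel gripper is mounted at the origin on the work surface. World frame = base frame: x ahead of the robot, y to its left, z up, the work surface at z = 0. Lengths are in m, angles in rad, forces in N, time in s.
With the tool pointing down it reaches from about 0.35 to 0.775 m from the base axis. Payload 3.1 kg.
Tool frame: the origin (TCP) lies at the very end of the fingers, on their centre line; the grasp point (between the pads) lies arm.grip_point_offset behind it (arm.grip_point_offset is the distance from the TCP to the grasp point, in m); z points along the fingers, y is the line along which they close (so a half turn about z gives the same grasp; the last joint's range is limited). The gripper opens to 85 mm and grips with 20 to 120 N. Pads are 22 mm wide; open, the fingers measure 114 mm over their backs; the gripper's body (76 mm by 85 mm) begins 54 mm behind the grasp point. The pads swing forward as they close: fully open they stand 13 mm farther back than shut.
Start: joints at [-1.387, 0.311, 0.014, 1.512, -0.004, 1.319, -0.027], TCP at [0.123, 0.536, 0.231] pointing down, gripper open.
Joint ranges: [-2.7, 2.7], [-0.3, 1.91], [-1.27, 1.3], [0.12, 2.57], [-1.44, 4.58], [0.2, 2.03], [-3.05, 3.05]. Speed limits (rad/s): [2.79, 2.79, 3.14, 3.14, 3.14, 3.14, 3.14].

## Interface

Orientations are given as a 3x3 rotation matrix whose columns are the frame's x, y, z axes.
In Python, from workcell import arm gives the robot as it stands. Calls block until the motion is done:
- arm.move_pose(position, orientation): joint-space move of the TCP to a pose.
- arm.move_linear(position, rot=None, vel=0.15, contact_N=None): straight line of the TCP; rot=None keeps the orientation; vel is the mean speed in m/s. With contact_N (N) it stops when the force on the tool has changed by that much, and returns True; else False.
- arm.goto_joints(angles): joint-space move.
- arm.open() and arm.close_gripper(effort=None): open the fingers fully, or close them until they stop; effort is the grip in N (None keeps the last).
- arm.sleep(seconds).
- arm.inverse_kinematics(position, orientation): joint angles nearest the present ones, or None.
- arm.read_state(): the state.
- arm.grab_frame(name): name is "scene" or "side" or "wrist"; returns the picture (420x560x3 uint8, red, green, blue); there is no depth.
- arm.camera_model(name): a dict with "intrinsics" (3x3 intrinsics, pixels), "world_to_cam" (4x4, takes a point from world to camera coordinates); the wrist camera has in their place "mount" (4x4, takes a point from camera to tool coordinates, whose origin is the TCP and whose axes are the flange's). Camera axes: x right, y up, looking along -z (the intrinsics and any distortion apply to the point x, -y, -z); pixel columns grow to the right and rows downward; lengths in m; the calibration is good to about 2 mm. A picture is of the moment at which its call begins: read the wrist's pose just before it. camera_model takes no time and is no camera call.
A pose or a line that the arm cannot do raises arm.IKError and nothing moves.
- arm.close_job(): hands the job in; it is judged then, once.
Trained networks look in the newest picture that a camera, given by its name, has taken for a name from the list of things; names that differ only in an ending like _2 or _b are one class to them, and where a whole thing is asked for, a point or a joint stands for the part that bears it (a point fixed in the world has none). Each returns a list of dicts, best first, with "conf" (0 to 1); they miss things now and then, are a little off and sometimes report something else, mostly with a low value. They report only what shows in the picture. A call takes as long as a camera call.
- arm.boxes_of(label, camera): "position" ([x, y, z] in m, in the coordinates of the camera as it stood for that picture, good to about 4 mm: the middle of the surface that is visible of it).
The state is a dict: "t": time; "q": joint angles; "dq": joint speeds; "tau": joint torques, N m; "ee_pos": TCP position; "eef_rot": TCP orientation; "contact_force": force on the tool from outside, world axes, zero at the start; "moment": the same for the moment, N m; "width": finger opening in m; "gripper_force": force on a finger pad.
Only numpy, scipy, OpenCV 4.12 (cv2) and the standard library are available. Lean on these libraries where they do the work, as an engineer would, in place of code of your own. Each camera call takes 0.05 s, during which the arm holds its last target. There are 200 camera calls.

## Task

Tip the canister's loose lid up by its yellow tab, with the edge across from it still resting on the rim until the lid is clearly slanted, then lift it off and lay it flat, right way up, directly on the bench. Take the blue-capped tube out and hold it still in the air in front of the inspection camera: the middle of its label on the lens's line of sight about 9 cm from the lens, the tube square to that line (as slanted as the camera's front face), cap end up. Finish while still holding it there; leave the other two tubes, the bottle and the jar where they are, and do not let the robot, the tube or the lid touch the camera or its stand.

Things in the scene. Friction and masses are not known exactly. Their poses are not given: they have to be found in the camera images.
- canister: Round grey canister fixed to the bench, outer diameter 160 mm, wall 4 mm, 110 mm high, open at the top. Origin: centre of its underside, z up. Inside, a white foam block 100 x 100 mm, top 35 mm above the bench, has three square holes about 15 mm wide, right through to the floor, evenly spaced on a circle of radius 34 mm about the canister's axis, a tube in each.
- lid: Loose blue lid, about 120 g, resting on the canister's rim: disc of diameter 168 mm, 5 mm thick, over a plug of diameter 144 mm, 6 mm deep, loose inside the rim. Origin: centre of the plug's underside, z up (disc from z = 6 to 11 mm); x points to the yellow tab. Lying flat on the bench its origin is at bench height.
- lid_tab (a point): Middle of the upright yellow tab on the lid, 62 mm from the lid's centre along the lid's x, 35 mm above the lid's origin (24 mm above the disc's top). The tab is 12 mm thick along the lid's y, 26 mm long along the lid's x and stands 32 mm above the disc: pinch it from above across its thickness.
- lid_back (a point): Point on the underside of the lid's disc at the edge across from the tab, 82 mm from the centre; on the closed canister it is at rim height (110 mm).
- tube_blue: Tube with a bright blue cap, the one to show: clear tube of diameter 14 mm, whole length 90 mm, cap of diameter 17 mm over the top 25 mm, about 20 g. Origin: centre of its foot, z along the tube towards the cap. It stands loosely in its hole, foot 5 mm above the bench, cap's top 15 mm below the canister's rim.
- label (a point): Middle of the white label of the blue-capped tube, on the tube's axis, 44 mm above its foot (46 mm below the cap's top).
- tube_purple: The same tube with a purple cap, to be left in its hole. Origin: centre of its foot.
- tube_orange: The same tube with an orange cap, to be left in its hole. Origin: centre of its foot.
- camera: White inspection camera, a 50 x 46 x 46 mm box with a black lens of diameter 40 mm on its front, hung on a stand about 270 mm above the bench and tipped downwards by 0.3 to 0.55 rad on a stiff hinge. Origin: centre of the box. It looks along its own -x; the lens's front is 40 mm from the origin that way. Its z is its own up: the tube must be parallel to this z, cap towards +z.
- sight (a point): The point in the air where the label's middle belongs: on the line of sight, 90 mm in front of the lens (130 mm from the camera's origin along its -x).
- stand: The camera's stand, fixed to the bench: dark foot plate 120 x 100 x 12 mm reaching from 25 mm in front of the camera's centre to 95 mm behind it; steel post 18 mm thick, 55 mm behind the camera's centre, 285 mm high. Origin: on the bench under the camera's centre; x points away from where the camera looks.
- bottle: Loose clear bottle with white cap, diameter 54 mm, 105 mm high; leave alone. Origin: centre of its underside.
- jar: Loose white jar with black cap, diameter 52 mm, 60 mm high; leave alone. The bench between it, the stand and the canister is clear. Origin: centre of its underside.

How it is judged:
On the way, in this order (a step that is already met when the one before it is completed fails the run):
1. the lid is tipped up by more than 9 degrees with its edge across from the tab still on the rim (less than 12 mm above it) (angle between lid's own z axis and vertical above 0.16 rad and z of lid_back in the frame of canister between 0.095 and 0.122 m and horizontal distance between lid and canister below 0.03 m and z of lid_tab in the frame of canister above 0.15 m), for 0.1 s.
2. the lid lies flat and released on the bench (height (world z) of lid between -0.005 and 0.011 m and angle between lid's own z axis and vertical below 0.1 rad and contact force between lid and the fingers below 0.1 N), for 0.2 s.
At the end, for the whole second after the job is handed in: Lid flat, right way up and released on the bench. Gripper holds the blue-capped tube still in the air: label middle 65 to 115 mm in front of the lens, within 20 mm of the line of sight sideways and up or down, tube parallel to the camera's up axis within 0.2 rad, cap up (all of step 2 and x of label in the frame of camera between -0.155 and -0.105 m and y of label in the frame of camera between -0.02 and 0.02 m and z of label in the frame of camera between -0.02 and 0.02 m and angle between the z axis of tube_blue and the z axis of camera, either way round below 0.2 rad and angle between tube_blue's own z axis and vertical below 1.2 rad and contact force between tube_blue and the fingers above 0.5 N and linear speed of tube_blue below 0.03 m/s and height (world z) of tube_blue above 0.1 m and contact force between tube_blue and lid below 0.1 N); the arm keeps its last pose, push and grip.
It fails at once if another tube is displaced by more than 20 mm (distance of any of tube_purple, tube_orange from where it was at the start of the episode above 0.02 m).
It fails at once if the bottle or the jar is moved by more than 20 mm or tipped (distance of any of bottle, jar from where it was at the start of the episode above 0.02 m or angle between any of bottle, jar's own z axis and vertical above 0.3 rad).
It fails at once if the robot, the tube or the lid touches the camera or its stand (contact force between any of the arm, the fingers, tube_blue, lid and stand above 0.5 N).
It also fails if it takes over 64 s, if anything falls off the work surface, if the arm or the gripper's body presses on something with over 40 N, if the wrist force passes 120 N, or if a joint passes its speed limit or range.

## Working session

There is one attempt and no reset: what is moved stays moved. The work goes in short steps, each a Python script; the robot and the scene stay as the last script left them, time stands still between calls to the robot, and variables do not carry over. Pictures are saved under pics/ and viewed, at most 10 in all, crops included, and the job is handed in when it is done.

```bash
ls; mkdir -p pics
cat > h.py <<'E'
import numpy as np, cv2
from workcell import arm
def T(cam):
    m=arm.camera_model(cam)
    if cam=="wrist":
        s=arm.read_state(); W=np.eye(4); W[:3,:3]=s["eef_rot"]; W[:3,3]=s["ee_pos"]
        return W@np.array(m["mount"])
    return np.linalg.inv(np.array(m["world_to_cam"]))
def find(labels,cam,save=None):
    t=T(cam); im=arm.grab_frame(cam)
    if save: cv2.imwrite("pics/"+save,im[:,:,::-1])
    for l in labels:
        for d in arm.boxes_of(l,cam)[:2]:
            print(cam,l,round(d["conf"],2),np.round((t@np.r_[d["position"],1])[:3],4))
def proj(cam,p):
    m=arm.camera_model(cam); c=np.linalg.inv(T(cam))@np.r_[p,1]
    u=np.array(m["intrinsics"])@np.array([c[0],-c[1],-c[2]]); return u[:2]/u[2]
E
python3 - <<'E'
from h import *
print(arm.grip_point_offset, arm.read_state()["t"])
L=["canister","lid","lid_tab","camera","stand","bottle","jar"]
for c in ["scene","side"]:
    find(L,c,c+"0.png"); print(np.round(T(c),3).tolist(), arm.camera_model(c))
print(arm.read_state()["t"])
E
```

```text
pics
0.0187 0.0
scene canister 0.62 [ 0.5934 -0.215   0.0521]
scene lid 0.59 [ 0.5391 -0.1727  0.1142]
scene lid_tab 0.77 [ 0.5373 -0.1699  0.1129]
scene lid_tab 0.32 [ 0.5902 -0.214   0.0534]
scene camera 0.74 [0.7299 0.1452 0.2742]
scene stand 0.81 [0.7644 0.1673 0.1263]
scene bottle 0.7 [ 0.7273 -0.0738  0.0701]
scene jar 0.96 [0.3779 0.3779 0.0403]
[[0.812, -0.355, 0.463, 0.957], [0.583, 0.518, -0.626, -0.538], [-0.018, 0.778, 0.628, 0.749], [0.0, 0.0, 0.0, 1.0]] {'intrinsics': array([[436.05544119,   0.        , 272.83430172],
       [  0.        , 436.05544119, 211.2946517 ],
       [  0.        ,   0.        ,   1.        ]]), 'world_to_cam': array([[ 0.81231292,  0.58294365, -0.01801148, -0.45056442],
       [-0.35459501,  0.51816439,  0.77831102,  0.03558749],
       [ 0.46304438, -0.62584532,  0.62762054, -1.24997501],
       [ 0.        ,  0.        ,  0.        ,  1.        ]])}
side canister 0.68 [ 0.5895 -0.1021  0.0537]
side lid 0.55 [ 0.5387 -0.1593  0.1193]
side lid_tab 0.7 [ 0.5371 -0.1564  0.1166]
side camera 0.66 [0.7402 0.164  0.2884]
side stand 0.89 [0.7738 0.1863 0.0264]
side bottle 0.95 [ 0.733  -0.0513  0.0657]
side jar 0.74 [0.386  0.3981 0.0488]
[[-0.646, -0.512, 0.566, 1.406], [0.763, -0.42, 0.491, 0.775], [-0.014, 0.749, 0.662, 1.163], [0.0, 0.0, 0.0, 1.0]] {'intrinsics': array([[528.37127781,   0.        , 294.83033747],
       [  0.        , 528.37127781, 206.97874963],
       [  0.        ,   0.        ,   1.        ]]), 'world_to_cam': array([[-0.64579815,  0.76338077, -0.01394813,  0.33314571],
       [-0.51235856, -0.4197516 ,  0.74919777,  0.17433388],
       [ 0.56606843,  0.49097698,  0.66219948, -1.94666169],
       [ 0.        ,  0.        ,  0.        ,  1.        ]])}
0.8
```

View pics/scene0.png

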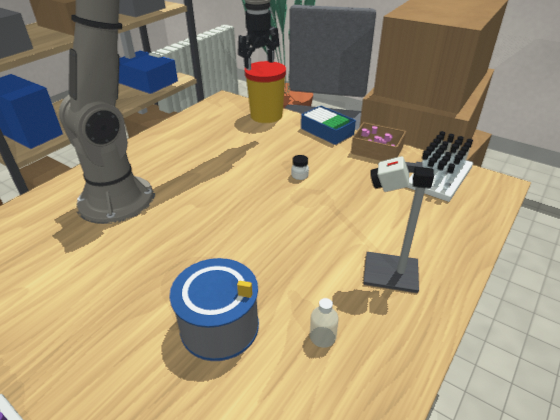

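View pics/side0.png

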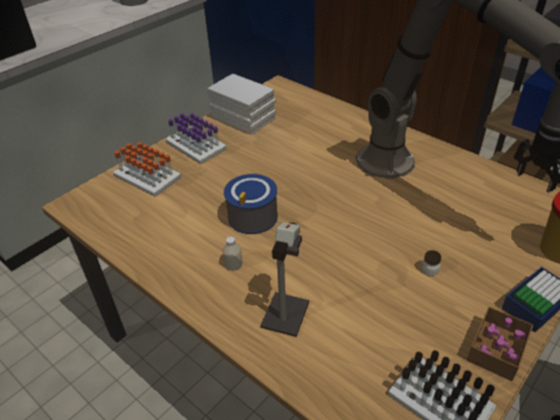

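The scene view shows the lid centre at about (214,291), the tab at (244,288), the inspection camera at (393,174) and the foot plate at (392,271). In the side view the lid is at (251,189), the tab at (242,197) and the foot plate at (285,313). Next I'll get metric fits by colour.

```bash
cat >> h.py <<'E'
def ray(cam,uv,z,t=None):
    t=T(cam) if t is None else t
    K=np.array(arm.camera_model(cam)["intrinsics"]); uv=np.atleast_2d(uv).astype(float)
    d=np.c_[(uv[:,0]-K[0,2])/K[0,0],-(uv[:,1]-K[1,2])/K[1,1],-np.ones(len(uv))]@t[:3,:3].T
    return t[:3,3]+d*((z-t[2,3])/d[:,2])[:,None]
def mask(im,lo,hi,box):
    h=cv2.cvtColor(im,cv2.COLOR_BGR2HSV); m=cv2.inRange(h,lo,hi); k=np.zeros_like(m); x0,y0,x1,y1=box; k[y0:y1,x0:x1]=255
    m&=k; n,l,s,c=cv2.connectedComponentsWithStats(m); i=1+np.argmax(s[1:,4]); return (l==i).astype(np.uint8)*255,c[i],s[i]
E
python3 - <<'E'
from h import *
B={"scene":((160,250,270,360),(230,275,260,305),(340,240,440,300)),"side":((215,165,290,240),(230,185,252,210),(255,290,315,335))}
tiles=[]
for c,(bl,bt,bf) in B.items():
    im=cv2.imread(f"pics/{c}0.png")
    m,_,s=mask(im,(105,150,50),(125,255,255),bl)
    cn=max(cv2.findContours(m,0,1)[0],key=cv2.contourArea)
    hull=cv2.convexHull(cn)[:,0,:]; P=ray(c,hull,0.121)
    # robust circle fit R=.084
    from scipy.optimize import least_squares
    r=least_squares(lambda p:np.hypot(P[:,0]-p[0],P[:,1]-p[1])-.084,P[:,:2].mean(0),loss="soft_l1",f_scale=.002)
    print(c,"lid",s,r.x,np.abs(r.fun).max())
    m,ct,s=mask(im,(18,120,100),(35,255,255),bt); t=ray(c,ct,.139)[0]
    print("tab",ct,s,t, np.degrees(np.arctan2(*(t[:2]-r.x)[::-1])))
    m,ct,s=mask(im,(0,0,0),(180,120,80),bf)
    cn=max(cv2.findContours(m,0,1)[0],key=cv2.contourArea)
    rect=cv2.minAreaRect((ray(c,cv2.convexHull(cn)[:,0,:],.012)[:,:2]*1000).astype(np.float32))
    print("foot",s,rect)
    o=(350,140) if c=="scene" else (245,205)
    tiles.append(cv2.resize(im[o[1]:o[1]+150,o[0]:o[0]+100],None,fx=4,fy=4,interpolation=cv2.INTER_CUBIC))
cv2.imwrite("pics/crop.png",np.hstack(tiles))
E
```

```text
scene lid [ 170  259   88   68 1950] [ 0.53979234 -0.16523788] 0.0031683580936654743
tab [244.33333333 288.49509804] [237 281  15  16 204] [ 0.59572948 -0.14237158  0.139     ] 22.234045742160284
foot [364 270  55  23 275] ((773.0345458984375, 150.88839721679688), (116.24668884277344, 58.24059295654297), 22.56039810180664)
side lid [236 182  29  16 108] [ 0.60178723 -0.12915554] 0.041311093166955457
tab [242.         194.63636364] [240 192   5   6  22] [ 0.58899379 -0.14411077  0.139     ] -130.5452989597188
foot [ 261  290   48   45 1395] ((762.0079956054688, 174.04554748535156), (136.22991943359375, 102.98794555664062), 22.52350425720215)
```

View pics/crop.png

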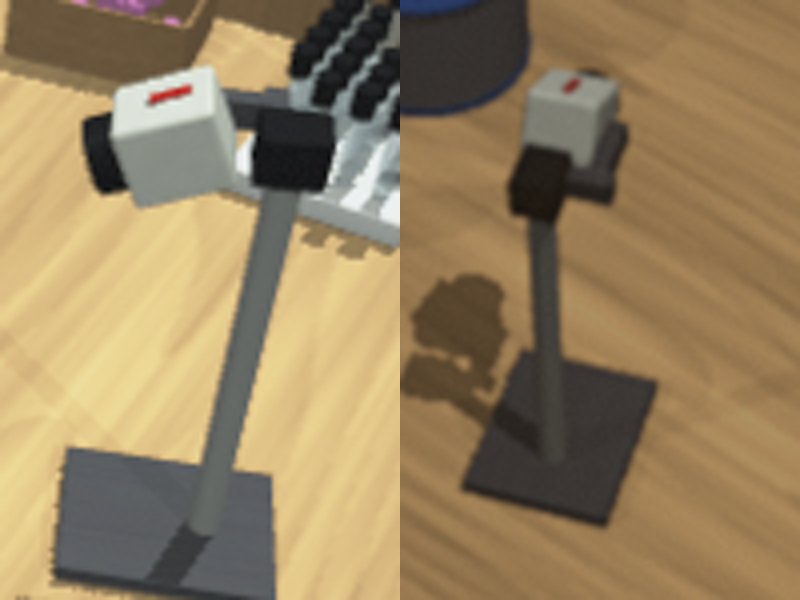

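The crop shows the foot plate corners clearly in both views. The box front, with its black lens, faces left in the scene view. I'll compute the stand, then move above the tab.

```bash
cat >> h.py <<'E'
def Rdown(yaw,pitch=0):
    """tool x = lid x direction(yaw), z down; pitch>0 tips the lid's +x side up"""
    x=np.array([np.cos(yaw),np.sin(yaw),0]); z=np.array([0,0,-1.]); y=np.cross(z,x)
    R=np.c_[x,y,z]
    a=-pitch*np.array([-np.sin(yaw),np.cos(yaw),0]); return cv2.Rodrigues(a)[0]@R
E
python3 - <<'E'
from h import *
F={"scene":[(366.5,251.75),(418,258.75),(419,288),(363.75,283)],"side":[(276.25,293),(309.25,300.5),(296.75,335),(260.75,326.5)]}
for c in F:
    r=cv2.minAreaRect((ray(c,F[c],.012)[:,:2]*1000).astype(np.float32)); print(c,r)
    print(np.round(ray(c,F[c],.012),3).tolist())
print(np.round(arm.camera_model("wrist")["mount"],3).tolist(),arm.camera_model("wrist")["intrinsics"].tolist())
s=arm.read_state(); print(np.round(s["eef_rot"],2).tolist())
yaw=np.radians(22.2)
tab=np.array([.594,-.143])
for k in (0,np.pi):
  print(k,arm.inverse_kinematics([tab[0],tab[1],.24],Rdown(yaw+k)),arm.inverse_kinematics([tab[0]-.02,tab[1],.20],Rdown(yaw)@cv2.Rodrigues(np.array([0,0,k]))[0]))
arm.move_pose([.42,.03,.30],Rdown(0.4)); print(arm.read_state()["t"],arm.read_state()["q"])
arm.move_pose([.56,-.16,.30],Rdown(yaw)); print(arm.read_state()["t"],arm.read_state()["q"])
find(["lid","lid_tab","canister"],"wrist","w1.png")
E
```

```text
scene ((764.25439453125, 174.656494140625), (120.15795135498047, 101.45956420898438), 23.239748001098633)
[[0.69, 0.198, 0.012], [0.799, 0.245, 0.012], [0.835, 0.16, 0.012], [0.729, 0.104, 0.012]]
side ((766.5542602539062, 179.63278198242188), (118.67396545410156, 98.20186614990234), 23.038707733154297)
[[0.731, 0.114, 0.012], [0.693, 0.202, 0.012], [0.8, 0.247, 0.012], [0.84, 0.158, 0.012]]
[[-0.001, 0.951, 0.309, 0.079], [1.0, 0.001, -0.0, -0.002], [-0.001, 0.309, -0.951, -0.143], [0.0, 0.0, 0.0, 1.0]] [[362.45656952833275, 0.0, 274.5984767959549], [0.0, 362.45656952833275, 209.9921586757583], [0.0, 0.0, 1.0]]
[[-0.97, 0.22, 0.0], [0.22, 0.97, 0.0], [-0.0, 0.0, -1.0]]Traceback (most recent call last):
  File "<stdin>", line 11, in <module>
cv2.error: OpenCV(4.12.0) /io/opencv/modules/calib3d/src/calibration_base.cpp:151: error: (-210:Unsupported format or combination of formats) The matrices must have 32f or 64f data type in function 'Rodrigues'
```

Run:
```python
from h import *
yaw=np.radians(22.2)
for k in (0,np.pi):
  Z=np.diag([np.cos(k),np.cos(k),1]).round()
  for p,pos in ((0,[.594,-.143,.126]),(.3,[.594,-.143,.18]),(0,[.49,.155,.022])):
    q=arm.inverse_kinematics(pos,Rdown(yaw,p)@Z); print(k,p,None if q is None else np.round(q,2))
arm.move_pose([.42,.03,.30],Rdown(1.2)); print(arm.read_state()["t"],np.round(arm.read_state()["q"],2))
```

```text
0 0 [-0.46  0.75  1.12  1.52 -0.69  1.31 -0.45]
0 0.3 [-0.31  0.4   0.85  1.7  -0.61  1.04 -0.43]
0 0 [-0.79  0.52  0.6   1.89 -0.38  0.85 -1.19]
3.141592653589793 0 [-0.31  0.61  0.8   1.51 -0.46  1.21  2.52]
3.141592653589793 0.3 [-0.45  0.48  1.08  1.71 -0.75  1.11  2.82]
3.141592653589793 0 [-0.57  0.47  0.3   1.88 -0.19  0.82  1.78]
2.9167 [-0.93 -0.01  0.81  1.72  0.01  1.43 -0.48]
```

Run:
```python
from h import *
arm.goto_joints([-.1,.1,0,1.75,0,1.29,-.03]); s=arm.read_state(); print(s["t"],np.round(s["ee_pos"],3),np.round(s["eef_rot"],2).tolist())
yaw=np.radians(22.2)
for k in (0,np.pi):
  Z=np.diag([np.cos(k),np.cos(k),1]).round()
  for p,pos in ((0,[.594,-.143,.126]),(.3,[.594,-.143,.18]),(0,[.49,.155,.022])):
    q=arm.inverse_kinematics(pos,Rdown(yaw,p)@Z); print(k,p,None if q is None else np.round(q,2))
arm.move_pose([.54,-.165,.30],Rdown(yaw)); print(arm.read_state()["t"],np.round(arm.read_state()["q"],2))
find(["lid","lid_tab","canister"],"wrist","w1.png")
```

```text
3.8083 [0.449 0.028 0.241] [[-0.07, 1.0, 0.0], [1.0, 0.07, 0.0], [0.0, 0.0, -1.0]]
0 0 [ 0.06  0.51  0.22  1.5  -0.12  1.15 -0.88]
0 0.3 [ 0.12  0.32  0.25  1.69 -0.35  0.95 -0.65]
0 0 [-0.35  0.46  0.02  1.87 -0.01  0.81 -1.51]
3.141592653589793 0 [ 0.27  0.51 -0.1   1.49  0.05  1.15  2.13]
3.141592653589793 0.3 [ 0.35  0.31 -0.04  1.68 -0.23  0.93  2.39]
3.141592653589793 0 [-0.15  0.47 -0.24  1.86  0.15  0.82  1.49]
4.7 [ 0.08  0.32  0.26  1.34 -0.08  1.49 -0.85]
wrist lid 0.84 [ 0.5412 -0.1603  0.1135]
wrist lid_tab 0.83 [ 0.5414 -0.1583  0.1176]
```

View pics/w1.png

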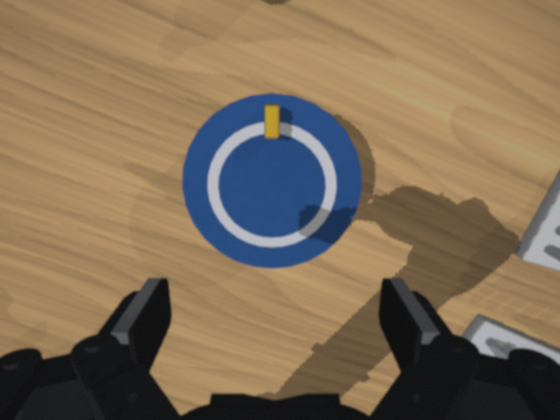

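The wrist view shows the lid ellipse centred near (272,181), with the tab at (272,121) almost in line with the tool's x. I'll fit it, then grip the tab.

Run:
```python
from h import *
from scipy.optimize import least_squares
im=cv2.imread("pics/w1.png")
m,_,s=mask(im,(100,120,40),(130,255,255),(150,70,400,275))
P=ray("wrist",cv2.convexHull(max(cv2.findContours(m,0,1)[0],key=cv2.contourArea))[:,0,:],.121)
r=least_squares(lambda p:np.hypot(P[:,0]-p[0],P[:,1]-p[1])-p[2],[*P[:,:2].mean(0),.084],loss="soft_l1",f_scale=.002)
m,ct,s=mask(im,(15,120,80),(35,255,255),(250,95,295,150))
for z in (.139,.153):
    t=ray("wrist",ct,z)[0]; d=t[:2]-r.x[:2]; print(z,t,np.hypot(*d),np.degrees(np.arctan2(d[1],d[0])))
print(r.x,np.abs(r.fun).max(),ct,s)
```

```text
0.139 [ 0.59123562 -0.1404225   0.139     ] 0.05995130074682582 22.078181854480693
0.153 [ 0.59226157 -0.14016005  0.153     ] 0.061000840365159424 21.944412400875112
[ 0.53568043 -0.16295649  0.0809342 ] 0.000682060998081338 [271.51214128 121.10154525] [265 105  14  33 453]
```

Run:
```python
from h import *
yaw=np.radians(22.1); ex=np.array([np.cos(yaw),np.sin(yaw),0])
C=np.array([.538,-.164,0]); tab=C+.062*ex
g=tab+[0,0,.126]
arm.move_pose(g+[0,0,.08],Rdown(yaw))
print(arm.move_linear(g,vel=.1,contact_N=6),arm.read_state()["ee_pos"])
arm.close_gripper(50); s=arm.read_state(); print(s["t"],s["width"],s["gripper_force"],s["contact_force"])
g=s["ee_pos"]; piv=C-.081*ex+[0,0,.110]
for th in (.08,.16,.24,.30):
    A=cv2.Rodrigues(-th*np.array([-np.sin(yaw),np.cos(yaw),0]))[0]
    arm.move_linear(piv+A@(g-piv),Rdown(yaw,th),vel=.06)
    s=arm.read_state(); print(th,s["t"],np.round(s["contact_force"],1),s["width"])
arm.sleep(.3)
find(["lid","lid_tab"],"scene","s2.png")
```

```text
False [ 0.59615792 -0.14092921  0.12702419]
7.0417 0.011051019111986147 50.584478974342346 [-0.60334377  0.85487345  1.59349715]
0.08 7.3833 [ 0.3 -0.1 -1.8] 0.010976126459230148
0.16 7.725 [-0.3 -0.2 -1.4] 0.011026962181942665
0.24 8.0667 [ 0.4  0.9 -2.7] 0.010866523279239912
0.3 8.3583 [-0.8  0.2 -1. ] 0.010905658816824463
scene lid 0.74 [ 0.5397 -0.1895  0.1407]
scene lid_tab 0.69 [ 0.5443 -0.1867  0.1368]
```

View pics/s2.png

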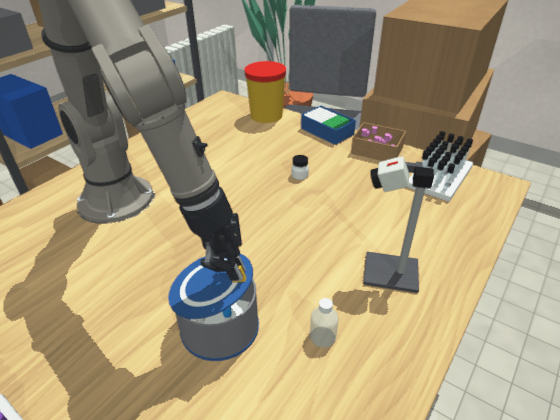

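The lid is tipped: its tab side is up at (238,272) and its far edge rests on the rim at (172,300). I'll lift it off and lay it down.

Run:
```python
from h import *
yaw=np.radians(22.1)
p=np.array(arm.read_state()["ee_pos"])
arm.move_linear(p+[0,0,.10],vel=.15)
q=np.array([.487,.153])
arm.move_linear([.55,-.05,.27],Rdown(yaw),vel=.2)
arm.move_linear([*q,.10],Rdown(yaw),vel=.2)
s=arm.read_state(); print(s["t"],s["width"],np.round(s["contact_force"],1))
arm.move_linear([*q,.035],vel=.1)
print(arm.move_linear([*q,.021],vel=.02,contact_N=4),arm.read_state()["ee_pos"])
arm.open(); arm.move_linear([*q,.12],vel=.2)
print(arm.read_state()["t"])
arm.move_linear([.48,.0,.27],vel=.25)
c=np.array([.538,-.164]); arm.move_pose([.50,-.18,.29],Rdown(yaw)); print(arm.read_state()["t"])
find(["tube_blue","label","tube_purple","tube_orange","canister"],"wrist","w3.png")
find(["lid"],"scene","s3.png")
cv2.imwrite("pics/v3.png",np.hstack([cv2.resize(cv2.imread(f"pics/{n}3.png"),(400,300),interpolation=cv2.INTER_AREA) for n in "ws"]))
```

```text
11.7833 0.010977179010707367 [-0.6 -0.3 -1.4]
True [0.48670001 0.15292751 0.02213294]
14.5583
16.325
wrist tube_blue 0.81 [ 0.5675 -0.1737  0.0922]
wrist label 0.88 [ 0.569  -0.1691  0.0967]
wrist label 0.66 [0.4394 0.0956 0.0144]
wrist tube_purple 0.56 [ 0.5225 -0.1347  0.0963]
wrist tube_purple 0.16 [0.4383 0.0936 0.0136]
wrist tube_orange 0.93 [ 0.5138 -0.1844  0.0958]
wrist canister 0.67 [ 0.5363 -0.164   0.0364]
scene lid 0.62 [0.4301 0.1203 0.0096]
scene lid 0.6 [0.7646 0.1628 0.1219]
```

View pics/v3.png

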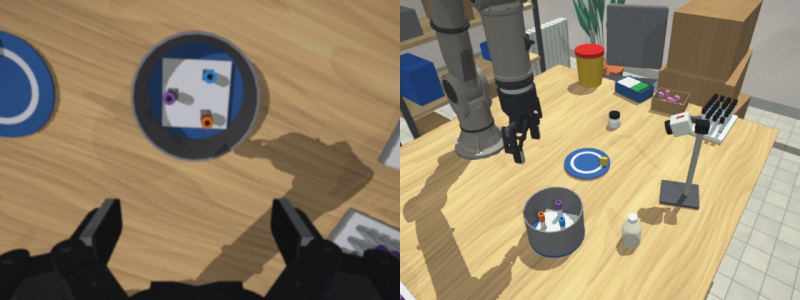

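The wrist half shows the blue cap at about (293,105), purple at (237,137) and orange at (290,169), all full-resolution pixels. The scene half shows the lid flat on the bench. Next: cap positions, and the inspection camera's tilt by fitting its box silhouette.

Run:
```python
from h import *
from scipy.optimize import minimize
im=cv2.imread("pics/w3.png")
for n,lo,hi,b in (("blue",(95,150,120),(112,255,255),(270,85,315,130)),("purple",(125,60,50),(155,255,255),(215,115,260,160)),("orange",(3,150,100),(18,255,255),(268,148,312,190))):
    m,ct,s=mask(im,lo,hi,b); x,y,w,h=s[:4]; print(n,ct,s,ray("wrist",ct,.093)[0][:2])
im=cv2.imread("pics/scene0.png"); h=cv2.cvtColor(im,cv2.COLOR_BGR2HSV)
m=cv2.inRange(h,(0,0,115),(180,70,255)); k=np.zeros_like(m); k[150:200,370:409]=255; m&=k
n,l,s,c=cv2.connectedComponentsWithStats(m); i=1+np.argmax(s[1:,4]); cn=cv2.findContours((l==i).astype(np.uint8),0,1)[0]
m=np.zeros_like(m); cv2.fillConvexPoly(m,cv2.convexHull(np.vstack(cn)),1); print("mask",s[i])
M=cv2.resize(m,None,fx=8,fy=8,interpolation=cv2.INTER_NEAREST)
K=np.array([[x,y,z] for x in(-.025,.025) for y in(-.023,.023) for z in(-.023,.023)])
yaw=np.radians(23.1); X=np.array([np.cos(yaw),np.sin(yaw),0])
def pose(pitch):
    x=X*np.cos(pitch)+np.array([0,0,np.sin(pitch)]); y=np.array([-X[1],X[0],0]); return np.c_[x,y,np.cross(x,y)]
def cost(p,ret=False):
    c=np.array([.7333+p[1],.1638+p[2],.27+p[3]]); P=c+K@pose(p[0]*10).T
    uv=np.array([proj("scene",q) for q in P]); a=np.zeros_like(M)
    cv2.fillConvexPoly(a,cv2.convexHull(((uv+.5)*8).astype(np.int32)),1)
    return 1-(a&M).sum()/(a|M).sum()+ (p[1]**2+p[2]**2)/.005**2*.01
S=min((minimize(cost,[p0,0,0,0],method="Nelder-Mead",options=dict(initial_simplex=np.array([[p0,0,0,0]]*5)+np.vstack([np.zeros(4),np.diag([.015,.004,.004,.01])]),maxiter=150)) for p0 in (.03,.045,.055)),key=lambda r:r.fun)
print(S.fun,S.x[0]*10,np.array([.7333,.1638,.27])+S.x[1:])
for p in (.025,.03,.035,.04,.045,.05,.055,.06): print(p,round(cost([p,*S.x[1:]]),3))
c=np.array([.7333,.1638,.27])+S.x[1:]; R=pose(S.x[0]*10)
tiles=[]
for cam,o in (("scene",(350,140)),("side",(245,205))):
    im=cv2.imread(f"pics/{cam}0.png")[o[1]:o[1]+150,o[0]:o[0]+100]; im=cv2.resize(im,None,fx=4,fy=4,interpolation=cv2.INTER_CUBIC)
    uv=[tuple(int(v) for v in (proj(cam,c+R@q)-o+.5)*4) for q in np.vstack([K,[[-.04,0,0]]])]
    for a in range(8):
        for b in range(a):
            if (K[a]!=K[b]).sum()==1: cv2.line(im,uv[a],uv[b],(0,255,0),1)
    cv2.circle(im,uv[8],3,(0,0,255),-1); tiles.append(im)
cv2.imwrite("pics/fit.png",np.hstack(tiles))
```

```text
blue [293.04736842 106.56315789] [285  99  18  17 190] [ 0.56815247 -0.17100287]
purple [236.77121771 136.44280443] [227 127  20  20 271] [ 0.52398295 -0.13312425]
orange [289.2642487  169.65284974] [282 162  16  18 193] [ 0.51352969 -0.19030835]
mask [377 156  32  36 863]Traceback (most recent call last):
  File "<stdin>", line 20, in <module>
  File "<stdin>", line 20, in <genexpr>
    res = _minimize_neldermead(fun, x0, args, callback, bounds=bounds,
                               **options)
    fxe = func(xe)
    fx = function(np.copy(x), *(wrapper_args + args))
  File "<stdin>", line 17, in cost
  File "h.py", line 16, in proj
    m=arm.camera_model(cam); c=np.linalg.inv(T(cam))@np.r_[p,1]
ValueError: time passes only in moves, steps and waits
```

```bash
cat > fit.py <<'E'
from h import *
from scipy.optimize import minimize
CM={c:arm.camera_model(c) for c in ("scene","side")}
def pj(cam,P):
    m=CM[cam]; c=np.c_[P,np.ones(len(P))]@np.array(m["world_to_cam"]).T
    u=(c[:,:3]*[1,-1,-1])@np.array(m["intrinsics"]).T; return u[:,:2]/u[:,2:]
im=cv2.imread("pics/scene0.png"); h=cv2.cvtColor(im,cv2.COLOR_BGR2HSV)
m=cv2.inRange(h,(0,0,115),(180,70,255)); k=np.zeros_like(m); k[150:200,370:409]=255; m&=k
n,l,s,c=cv2.connectedComponentsWithStats(m); i=1+np.argmax(s[1:,4]); cn=cv2.findContours((l==i).astype(np.uint8),0,1)[0]
m=np.zeros_like(m); cv2.fillConvexPoly(m,cv2.convexHull(np.vstack(cn)),1)
x0,y0=340,130; M=cv2.resize(m[y0:230,x0:440],None,fx=8,fy=8,interpolation=cv2.INTER_NEAREST)
K=np.array([[x,y,z] for x in(-.025,.025) for y in(-.023,.023) for z in(-.023,.023)])
yaw=np.radians(23.1); X=np.array([np.cos(yaw),np.sin(yaw),0]); C0=np.array([.7333,.1638,.27])
def pose(pitch):
    x=X*np.cos(pitch)+np.array([0,0,np.sin(pitch)]); y=np.array([-X[1],X[0],0]); return np.c_[x,y,np.cross(x,y)]
def cost(p):
    uv=pj("scene",C0+p[1:]+K@pose(p[0]*10).T); a=np.zeros_like(M)
    cv2.fillConvexPoly(a,cv2.convexHull(((uv-[x0,y0]+.5)*8).astype(np.int32)),1)
    return 1-(a&M).sum()/(a|M).sum()+ (p[1]**2+p[2]**2)/.005**2*.01
def go(p0): return minimize(cost,[p0,0,0,0],method="Nelder-Mead",options=dict(initial_simplex=np.array([[p0,0,0,0]]*5)+np.vstack([np.zeros(4),np.diag([.015,.004,.004,.01])]),maxiter=200))
Rs=[go(p) for p in (.03,.045,.055)]
for r in Rs: print(r.fun,r.x[0]*10,C0+r.x[1:])
S=min(Rs,key=lambda r:r.fun)
for p in (.03,.035,.04,.045,.05,.055): print(p,round(cost([p,*S.x[1:]]),3))
c=C0+S.x[1:]; R=pose(S.x[0]*10); tiles=[]
for cam,o in (("scene",(350,140)),("side",(245,205))):
    im=cv2.imread(f"pics/{cam}0.png")[o[1]:o[1]+150,o[0]:o[0]+100]; im=cv2.resize(im,None,fx=4,fy=4,interpolation=cv2.INTER_CUBIC)
    uv=((pj(cam,c+np.vstack([K,[[-.04,0,0]]])@R.T)-o+.5)*4).astype(int).tolist()
    for a in range(8):
        for b in range(a):
            if (K[a]!=K[b]).sum()==1: cv2.line(im,uv[a],uv[b],(0,255,0),1)
    cv2.circle(im,uv[8],3,(0,0,255),-1); tiles.append(im)
cv2.imwrite("pics/fit.png",np.hstack(tiles))
E
python3 fit.py
```

```text
0.05321217111661812 0.3836028951365178 [0.72969105 0.16435817 0.27123977]
0.05510311392605173 0.3818558286634677 [0.72911996 0.16598825 0.26979139]
0.05287174681193705 0.3834477625933348 [0.72977513 0.16404555 0.2714928 ]
0.03 0.077
0.035 0.056
0.04 0.054
0.045 0.064
0.05 0.081
0.055 0.104
```

View pics/fit.png

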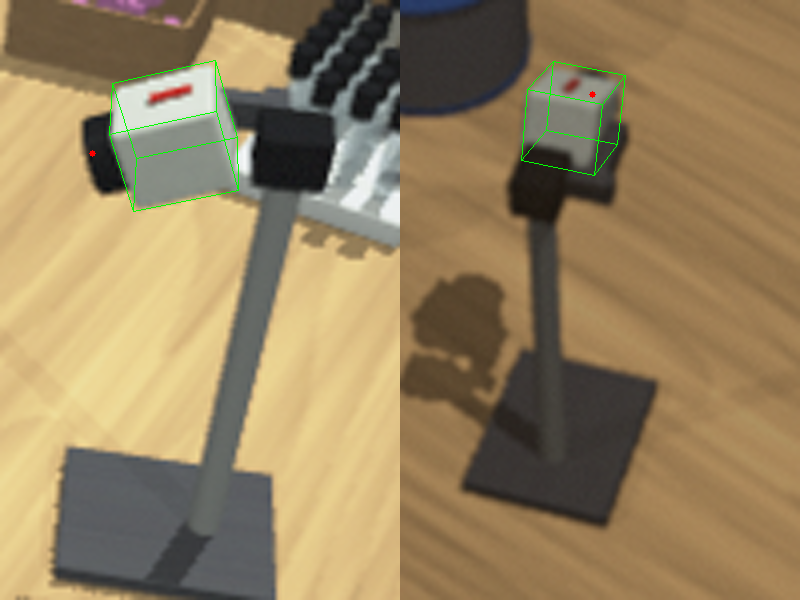

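The fitted box matches both views: pitch 0.38, centre about (0.731,0.164,0.270). Now I'll pick the tube.

Run:
```python
from h import *
yaw=np.radians(-10.6); ex=np.array([np.cos(yaw),np.sin(yaw),0])
b=np.array([.569,-.1708,0])-.003*ex
from workcell import arm
p=.383; y=np.radians(23.1); X=np.array([np.cos(y),np.sin(y),0])
xc=X*np.cos(p)+[0,0,np.sin(p)]; yc=np.array([-X[1],X[0],0]); zc=np.cross(xc,yc)
R=np.c_[xc,np.cross(-zc,xc),-zc]; s=np.array([.731,.164,.270])-.13*xc; print(s,arm.inverse_kinematics(s+.017*zc,R))
arm.move_pose(b+[0,0,.18],Rdown(yaw)); print(np.round(arm.read_state()["q"],2))
print(arm.move_linear(b+[0,0,.12],vel=.15),arm.move_linear(b+[0,0,.066],vel=.06,contact_N=5))
s=arm.read_state(); print(s["ee_pos"])
if abs(s["ee_pos"][2]-.066)<.004:
    arm.close_gripper(40); s=arm.read_state(); print(s["t"],s["width"],s["gripper_force"],np.round(s["contact_force"],1))
    print(arm.move_linear(s["ee_pos"]+np.array([0,0,.16]),vel=.1)); s=arm.read_state(); print(s["t"],s["width"],s["gripper_force"],np.round(s["contact_force"],1))
    find(["tube_blue","label"],"side","si4.png"); find(["tube_blue","label","lid"],"scene","s4.png")
    cv2.imwrite("pics/v4.png",cv2.resize(cv2.imread("pics/s4.png")[130:370,150:470],None,fx=2.5,fy=2.5))
```

```text
[0.62008682 0.11669152 0.22141838] [-0.23612144  0.20590815  0.09255953  1.70048896 -0.14813456  0.86926369
 -1.24195747]
[ 0.03  0.44  0.33  1.49 -0.14  1.25 -1.37]
False False
[ 0.56648541 -0.17046048  0.06645963]
19.5667 0.01596250968138668 38.95434379577637 [0.6 1.2 1.6]
False
21.3167 0.015464660115292343 38.93101751804352 [-0.4  0.1 -0.2]
side label 0.48 [ 0.5764 -0.1667  0.2012]
side label 0.3 [0.7705 0.1842 0.0273]
scene tube_blue 0.86 [ 0.5683 -0.1731  0.2156]
scene tube_blue 0.47 [0.7642 0.1679 0.1263]
scene label 0.6 [ 0.5741 -0.1718  0.2126]
scene lid 0.76 [0.4332 0.1216 0.0112]
```

View pics/v4.png

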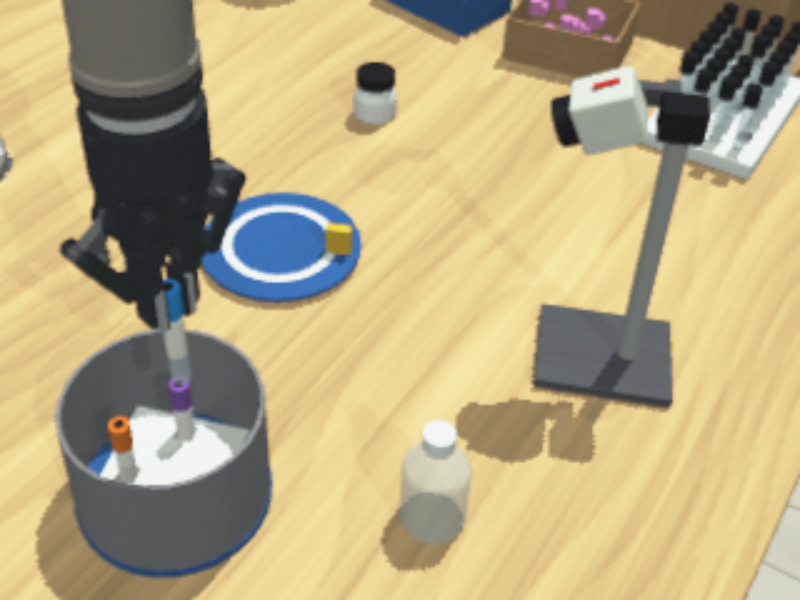

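The scene crop shows the blue tube held straight by its cap at (172,300), clear of the canister, with the other two tubes still in place. Next I'll move it to the sight point.

Run:
```python
from h import *
p=.383; y=np.radians(23.1); X=np.array([np.cos(y),np.sin(y),0])
xc=X*np.cos(p)+[0,0,np.sin(p)]; yc=np.array([-X[1],X[0],0]); zc=np.cross(xc,yc)
R=np.c_[xc,np.cross(-zc,xc),-zc]; g=np.array([.731,.164,.270])-.13*xc+.0175*zc
arm.move_linear([.52,-.08,.26],Rdown(0.1),vel=.2)
arm.move_linear(g-.08*X,R,vel=.15)
arm.move_linear(g,R,vel=.08); arm.sleep(.5)
s=arm.read_state(); print(s["t"],s["width"],s["gripper_force"],np.round(s["contact_force"],1),s["ee_pos"]-g,np.round(s["q"],2))
find(["tube_blue","label","camera","lid"],"side","si5.png"); find(["tube_blue","label","camera","lid","jar","bottle"],"scene","s5.png")
a=cv2.imread("pics/s5.png")[120:300,270:450]; b=cv2.imread("pics/si5.png")[150:330,200:380]
cv2.imwrite("pics/v5.png",cv2.resize(np.hstack([a,b]),(800,400),interpolation=cv2.INTER_CUBIC))
for c,o in(("scene",(270,120)),("side",(200,150))): print(c,(proj(c,g-.0175*zc)-o)*400/180,(proj(c,g+.0285*zc)-o)*400/180)
```

```text
25.25 0.015443944956056194 38.929447531700134 [ 0.4 -1.1 -0.1] [-3.39916963e-05 -1.69686848e-05  6.70846169e-05] [-0.24  0.21  0.1   1.7  -0.15  0.87 -1.24]
side tube_blue 0.48 [0.622  0.1194 0.2302]
side tube_blue 0.42 [0.4334 0.1288 0.014 ]
side label 0.45 [0.6249 0.1182 0.229 ]
side camera 0.93 [0.7405 0.1653 0.2872]
side lid 0.72 [0.4338 0.1305 0.01  ]
scene tube_blue 0.68 [ 0.5383 -0.1664  0.0559]
scene tube_blue 0.55 [0.6226 0.1136 0.2107]
scene label 0.64 [0.6302 0.1188 0.2086]
scene camera 0.72 [0.7306 0.146  0.2759]
scene lid 0.57 [0.4289 0.121  0.0121]
scene lid 0.52 [ 0.5383 -0.1638  0.0525]
scene jar 0.58 [0.3758 0.3759 0.0316]
scene bottle 0.89 [ 0.7283 -0.0741  0.0682]
scene [132.89463836 150.47219733] [116.85849614 109.856647  ]
side [226.49923084 148.94976042] [230.49557898 112.59652224]
```

View pics/v5.png

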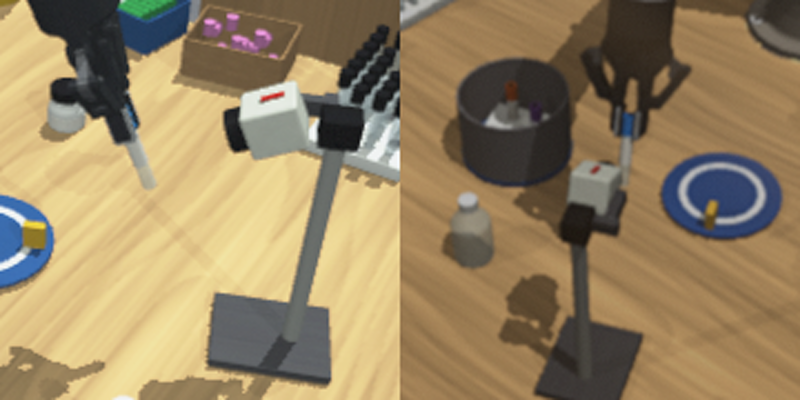

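The tube hangs in front of the lens: label near (135,150) in the scene half, slanted like the camera's face, with the lid flat on the bench. It is held firm and still, so I'm handing in.

```bash
python3 -c "
from workcell import arm
print(arm.close_job())"
```

```text
the job is handed in; nothing more can be done
None
```

I handed the job in with the blue-capped tube held still at the sight point and the lid flat on the bench; my last camera check agreed, but the hand-in returned no verdict.

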